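# Lock the loose bayonet cap on the filter housing

### The arm

A 6-joint arm with a two-finger parallel gripper is mounted at the origin on the work surface. World frame = base frame: x ahead of the robot, y to its left, z up, the work surface at z = 0. Lengths are in m, angles in degrees, forces in N, time in s.
With the tool pointing down it reaches from about 0.4 to 0.825 m from the base axis. Payload 7 kg.
Tool frame: the origin (TCP) lies on the centre line of the jaws, within the pads' length; the fingertips stand r.tip_reach ahead of it and the grasp point (between the pads) is the TCP (r.tip_reach is the distance from the TCP to the fingertips, in m); z points along the fingers, y is the line along which they close (so a half turn about z gives the same grasp; the last joint's range is limited). The gripper opens to 88 mm and grips with 3 to 60 N. Pads are 19 mm wide; open, the fingers measure 130 mm over their backs; the gripper's body (78 mm by 193 mm) begins 47 mm behind the grasp point.
Start: joints at [-47.951, 20.546, 0.682, 0, -70.136, -16.507], TCP at [0.291, -0.609, 0.246] pointing down, gripper open.
Joint ranges: [-176.03, 176.03], [-82.01, 121.73], [-58.28, 71.71], [-173.87, 95.51], [-174.79, -0.11], [-173.66, 173.66]. Speed limits (degrees/s): [136.94, 136.94, 172.46, 180, 180, 180].

### API

Orientations are given as [roll, pitch, yaw] about the fixed x, y, z axes, in that order (R = Rz(yaw) Ry(pitch) Rx(roll)).
In Python, from plant import sensors, cams, r gives the robot as it stands.
- The arm moves only by the tool drive_tool, never from a script. Its argument "rows" is a list of rows, each an object of numbers: "fingers": the gripper's target within -1 to 1 (fully open at 1, half-way at 0, shut at -1); "x", "y", "z": the shift along the tool's x, y, z in m; "spin": the turn about the tool's z in rad. A call has 1 to 10 rows; each row is the pose to reach, as a shift and turn from the pose commanded when the call began, along the tool's axes at that moment; what a row does not reach only later rows make up. A row lasts 1/8 s, in which the tool goes at most 62.5 mm and 10.7 degrees, less where a joint would pass 70% of its speed; a pose out of reach is approached as far as the arm can. A call with a gripper value outside its range is refused whole. The fingers move at their own pace and stop on an object; "newtons" is the grip in N (left out, the last holds). Time passes only in rows, so rows that repeat a pose let the fingers close. It gives the time, the measured TCP pose, the force, the opening and the grip force at its end, in the units of the state.
- sensors.get_state(): the state, without advancing time (a new reading comes with each control period).
- cams.capture(name): name is "side" or "top" or "wrist"; returns a dict with "pixels" (420x560x3 uint8, red, green, blue), "intrinsics" (3x3 intrinsics, pixels), "eye" and "orientation" of the camera in the world; the wrist camera has in their place "T_tool_cam" (4x4, takes a point from camera to tool coordinates, whose origin is the TCP and whose axes are the flange's). Camera axes: x right, y up, looking along -z (the intrinsics and any distortion apply to the point x, -y, -z); pixel columns grow to the right and rows downward; lengths in m; the calibration is good to about 2 mm. A picture is of the moment at which its call begins: read the wrist's pose just before it. There is no depth.
- r.close_job(): hands the job in; it is judged then, once.
The state is a dict: "time_s": time; "joints": joint angles; "qd": joint speeds; "joint_torque": joint torques, N m; "tcp_pos": TCP position; "eef_rot": TCP orientation; "contact_force": force on the tool from outside, world axes, zero at the start; "moment": the same for the moment, N m; "gripper_width": finger opening in m; "gripper_force": force on a finger pad.
Only numpy, scipy, OpenCV 4.12 (cv2) and the standard library are available. Lean on these libraries where they do the work, as an engineer would, in place of code of your own. Each camera call takes 0.05 s, during which the arm holds its last target. There are 200 camera calls.

### The job

One of the two filter housings on the counter has its black cap only lying loosely on top. Turn that cap until its two lugs drop into the two notches of the neck, push it in against the spring, and twist it a quarter turn clockwise (seen from above) so that it locks and stays down by itself when you let go. Leave the other things on the counter where they are.

Things in the scene. Friction and masses are not known exactly. Their poses are not given: they have to be found in the camera images.
- cap: the loose black cap: round plug 51 mm across, 30 mm high (foot chamfered), with a bar grip (wing) on top; 58 mm high in all, about 0.22 kg. Origin: centre of its underside, z up its axis, x along the wing. Half a turn of it makes no difference. At the start its foot is in the neck and its lugs lie on the lip, 25 to 84 degrees short of the nearest notches when turned clockwise.
- wing (a point): centre of the wing of the loose cap, on its axis, 44 mm above its underside. The wing is 44 mm long (along the cap's x), 14 mm thick and 28 mm high, and stands on the plug's flat top, which is 14 mm below this point.
- lug (a point): underside of one of the cap's two opposite lugs, at its outer end, 32.5 mm from the axis and 10 mm above the cap's underside. The lugs stick out of the plug along the cap's +x and -x, below the ends of the wing; each is 12 mm wide and 5 mm thick.
- housing: the aluminium filter housing under the loose cap, fixed: square foot 104 x 104 x 10 mm, round body 88 mm across, rim 90 mm up, pipe stub low on its +x side (to 70 mm from the axis). Origin: centre of its underside. Height of the cap's origin over it: 80 mm lying loose, 76 dropped into the notches (touching the plate), 62.5 to 65 pushed in far enough to turn, 69 locked.
- rim (a point): centre of the housing's mouth, at rim height. In it is a steel lip, bore 54 mm, with two opposite notches 16 mm wide for the lugs (4 degrees of play). Lips are set differently: the line of the notches is anywhere within 20 degrees of the housing's x axis, to be seen or felt: turn the cap clockwise under light pressure until it drops 4 mm.
- floor (a point): centre of the sprung plate's top when at rest, 14 mm below the rim. Pushed in below the lip, the cap turns clockwise only, 80 degrees from the notches to the locked place, with a hard stop at about 84; there a pocket under the lip lets the lugs rise and holds them (4 degrees of play): ease off and the cap comes up 4 to 6 mm and is locked.
- plate (a joint): travel of the sprung plate in the neck under the cap: 0 at rest, 0.0135 m bottomed out. Spring 6 N at rest, 17 N bottomed (0.8 N per mm). 0.007 when the cap is locked, 0.011 or more while turning for the lugs to clear the lip.
- twin: the other filter housing, same shape and size, also fixed, its cap already locked (its plug's top is 9 mm above the rim; that of the loose cap 20 mm). Origin: centre of its underside. Needs no work.
- canister: a spin-on filter canister, 76 mm in diameter, 116 mm high, standing loose. Origin: centre of its underside. To be left alone.
- carton: a cardboard carton 90 x 90 x 130 mm, standing loose. Origin: centre of its underside. To be left alone.
- bearing: a steel bearing ring, 90 mm outer diameter, 22 mm high, lying loose. Origin: centre of its underside. To be left alone.
- spanner: a spanner 200 mm long lying loose along its x axis. To be left alone.
Mind the look-alikes: they are no part of the job. Several things have the shape of the cap; the one meant has the colours described above. What is shaped like the housing but blue is not meant.

How it is judged (in metres and radians):
On the way:
1. the cap, upright in the neck, has pushed the sprung plate in far enough to pass under the lip (value of joint plate above 0.0105 m and horizontal distance between cap and housing below 0.005 m and z of cap in the frame of housing below 0.0665 m), for 0.1 s.
At the end, for the whole second after the job is handed in: the cap is locked and let go: its underside 67.5 to 70.8 mm above the housing's underside (lugs up in the pockets of the lip), held there against the spring with the plate 5 to 9 mm in, centred within 4 mm, upright within 0.06 rad and at rest (z of cap in the frame of housing between 0.0675 and 0.0708 m and value of joint plate between 0.005 and 0.009 m and horizontal distance between cap and housing below 0.004 m and angle between cap's own z axis and vertical below 0.06 rad and linear speed of cap below 0.01 m/s); the robot touches nothing.
It fails at once if a bystander is moved by more than 30 mm (distance of any of canister, carton, bearing, spanner from where it was at the start of the episode above 0.03 m).
It also fails if it takes over 56 s, if anything falls off the work surface, if the arm or the gripper's body presses on something with over 40 N, if the wrist force passes 120 N, or if a joint passes its speed limit or range.

## Working session

There is one attempt and no reset: what is moved stays moved. The work goes in short steps, Python scripts to look and compute and a tool call to move; the robot and the scene stay as the last step left them, time stands still between calls to the robot, and variables do not carry over. Pictures are saved under pics/ and viewed, at most 10 in all, crops included, and the job is handed in when it is done.

Besides the shell and the picture viewer there is one more tool, called after ">>>" as a command line: name --argument value ..., lists and objects as JSON in quotes. drive_tool: Moves the arm, as the interface text tells. Its arguments: {"type":"object","properties":{"rows":{"type":"array"},"newtons":{"type":"number"}},"required":["rows"]}

```bash
mkdir -p pics; ls; cat > h.py <<'E'
import numpy as np,cv2,json
from plant import sensors,cams,r
from scipy.spatial.transform import Rotation as R
def shot(n):
    s=sensors.get_state(); c=cams.capture(n); return s,c
def ray(c,s,uv):
    K=np.array(c["intrinsics"]);u,v=uv
    d=np.linalg.inv(K)@[u,v,1.]; d=np.array([d[0],-d[1],-d[2]])
    if "T_tool_cam" in c:
        T=np.array(c["T_tool_cam"]); Rt=R.from_euler('xyz',s["eef_rot"],degrees=True).as_matrix()
        return Rt@T[:3,3]+s["tcp_pos"], Rt@T[:3,:3]@d
    o=np.array(c["orientation"]); 
    M=o if o.shape==(3,3) else R.from_euler('xyz',o,degrees=True).as_matrix()
    return np.array(c["eye"]),M@d
def onz(c,s,uv,z):
    e,d=ray(c,s,uv); return e+d*(z-e[2])/d[2]
E
python3 - <<'E'
from h import *
s,c=shot("top");cv2.imwrite("pics/top.png",c["pixels"][:,:,::-1]);print({k:v for k,v in c.items() if k!="pixels"})
s,d=shot("side");cv2.imwrite("pics/side.png",d["pixels"][:,:,::-1]);print({k:v for k,v in d.items() if k!="pixels"})
print(s,r.tip_reach)
E
```

```text
pics
{'intrinsics': array([[444.13556067,   0.        , 274.42476048],
       [  0.        , 444.13556067, 218.68737094],
       [  0.        ,   0.        ,   1.        ]]), 'eye': array([0.4052749 , 0.00310697, 1.15938708]), 'orientation': array([  8.5955346 ,   1.3103965 , -90.40426067])}
{'intrinsics': array([[436.95426802,   0.        , 276.89933956],
       [  0.        , 436.95426802, 210.47274661],
       [  0.        ,   0.        ,   1.        ]]), 'eye': array([0.01117916, 0.57088965, 0.69063421]), 'orientation': array([  52.95308708,    1.05990237, -135.94136239])}
{'time_s': 0.05, 'joints': array([-4.79513045e+01,  2.05899016e+01,  6.33160172e-01, -2.12528895e-02,
       -7.01360976e+01, -1.65063280e+01]), 'qd': array([-0.00465054, -0.06304974,  0.09006871, -0.0441727 ,  0.09485201,
       -0.0765744 ]), 'joint_torque': array([-1.40909920e-03, -5.84670782e+01,  2.94060016e+01,  7.02589631e+00,
        1.03023753e-02, -3.62835044e-05]), 'tcp_pos': array([ 0.29081792, -0.60861787,  0.24463175]), 'eef_rot': array([ 1.79905310e+02, -7.22449246e-03, -1.54464864e+02]), 'contact_force': array([ 0.07353869, -0.44467183,  1.37318238]), 'moment': array([-0.07308394,  0.00272086, -0.03206371]), 'gripper_force': 0.0, 'gripper_width': 0.08761065856195385} 0.019
```

View pics/top.png

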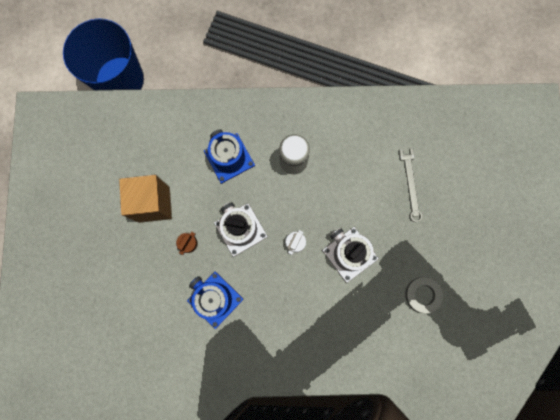

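View pics/side.png

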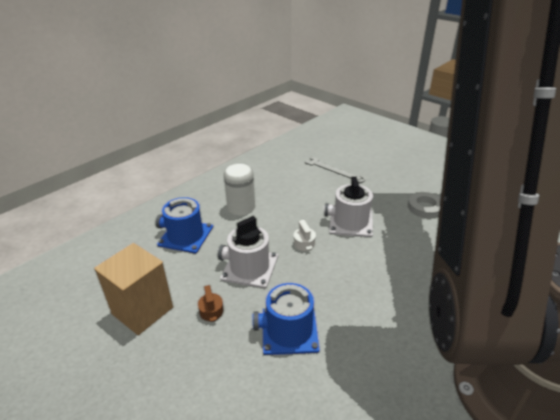

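Top view: the aluminium housings with black caps are at (237,226) and (354,251). The look-alikes are the loose red-brown cap (187,242), the loose white cap (295,241) and the empty blue housings (226,150) and (211,299). In the side view the black cap at (247,232) looks higher than the one at (353,188), so I'll check that in a close crop.

```bash
python3 - <<'E'
import cv2,numpy as np
t=cv2.imread("pics/top.png");s=cv2.imread("pics/side.png")
f=lambda i,x,y:cv2.resize(i[y-36:y+36,x-36:x+36],(390,290*390//290),interpolation=cv2.INTER_CUBIC)[50:340]
cv2.imwrite("pics/crop.png",np.vstack([np.hstack([f(t,240,229),f(t,352,252)]),np.hstack([f(s,248,244),f(s,352,205)])]))
from h import *
_,c=shot("top")
for uv,z in (((235,224),.15),((356,252),.13),((294,150),.116),((240,228),.09)):print(uv,onz(c,None,uv,z))
E
```

```text
(235, 224) [0.5466464  0.11588994 0.15      ]
(356, 252) [ 0.48131545 -0.16226779  0.13      ]
(294, 150) [ 0.7315599  -0.02292673  0.116     ]
(240, 228) [0.54510146 0.11034291 0.09      ]
```

View pics/crop.png

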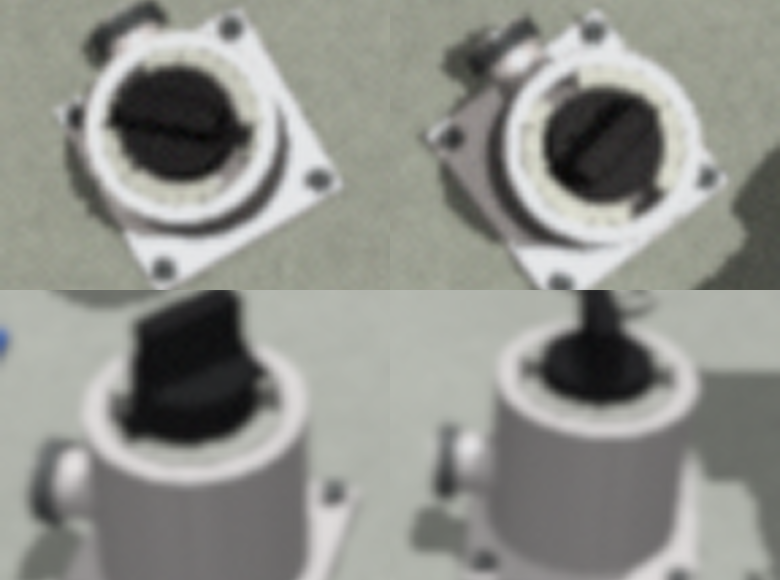

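The left housing, top (237,226), has the loose black cap: its lugs lie on the lip and it stands high. The right one is the twin, with its cap sunk in and its wing across the notches. The wing's yaw is about 83°, and the notches look to be about 35–40° clockwise from it. I'll move to hover over it.

>>> drive_tool --rows '[{"x":-0.05,"y":0.05,"spin":-0.1,"fingers":1},{"x":-0.1,"y":0.1,"spin":-0.2,"fingers":1},{"x":-0.14,"y":0.14,"spin":-0.3,"fingers":1},{"x":-0.18,"y":0.18,"spin":-0.4,"fingers":1},{"x":-0.22,"y":0.22,"spin":-0.5,"fingers":1},{"x":-0.26,"y":0.26,"spin":-0.6,"fingers":1},{"x":-0.3,"y":0.3,"spin":-0.7,"fingers":1},{"x":-0.34,"y":0.34,"spin":-0.8,"fingers":1},{"x":-0.38,"y":0.38,"spin":-0.9,"fingers":1},{"x":-0.42,"y":0.42,"spin":-1.0,"fingers":1}]'

```text
invalid input
```

>>> drive_tool --rows '[{"x":-0.04,"y":0.04,"z":0,"spin":-0.1,"fingers":1},{"x":-0.08,"y":0.08,"z":0,"spin":-0.2,"fingers":1},{"x":-0.12,"y":0.12,"z":0,"spin":-0.3,"fingers":1},{"x":-0.16,"y":0.16,"z":0,"spin":-0.4,"fingers":1},{"x":-0.2,"y":0.2,"z":0,"spin":-0.5,"fingers":1},{"x":-0.24,"y":0.24,"z":0,"spin":-0.6,"fingers":1},{"x":-0.28,"y":0.28,"z":0,"spin":-0.7,"fingers":1},{"x":-0.32,"y":0.32,"z":0,"spin":-0.8,"fingers":1},{"x":-0.36,"y":0.36,"z":0,"spin":-0.9,"fingers":1},{"x":-0.4,"y":0.4,"z":0,"spin":-1.0,"fingers":1}]' --newtons 40

```text
time_s: 1.4
tcp_pos: [0.4796, -0.0738, 0.2457]
eef_rot: [-180.0, 0.0, -97.0]
contact_force: [1.3, -1.0, 0.9]
gripper_width: 0.0877
gripper_force: 0.0
```

>>> drive_tool --rows '[{"x":-0.05,"y":-0.011,"z":0,"spin":0,"fingers":1},{"x":-0.1,"y":-0.022,"z":0,"spin":0,"fingers":1},{"x":-0.15,"y":-0.033,"z":0,"spin":0,"fingers":1},{"x":-0.19,"y":-0.043,"z":0,"spin":0,"fingers":1},{"x":-0.193,"y":-0.044,"z":0,"spin":0,"fingers":1},{"x":-0.193,"y":-0.044,"z":0,"spin":0,"fingers":1}]'

```text
time_s: 2.15
tcp_pos: [0.5468, 0.1104, 0.2451]
eef_rot: [179.9, -0.0, -97.1]
contact_force: [-0.7, -1.2, 0.2]
gripper_width: 0.0874
gripper_force: 0.0
```

```bash
python3 - <<'E'
from h import *
s,c=shot("wrist");cv2.imwrite("pics/w1.png",c["pixels"][:,:,::-1]);print(c["intrinsics"],c["T_tool_cam"],s["tcp_pos"],s["eef_rot"],s["joints"],s["contact_force"])
E
```

```text
[[355.20646569   0.         274.77015846]
 [  0.         355.20646569 204.87802321]
 [  0.           0.           1.        ]] [[-1.27481225e-03  9.62837952e-01  2.70076754e-01  7.25919390e-02]
 [ 9.99999181e-01  1.25813268e-03  2.34871424e-04 -7.85836491e-04]
 [-1.13649270e-04  2.70076832e-01 -9.62838767e-01 -1.38127135e-01]
 [ 0.00000000e+00  0.00000000e+00  0.00000000e+00  1.00000000e+00]] [0.54684454 0.11035836 0.24510473] [ 1.79947816e+02 -3.30985458e-02 -9.71330543e+01] [ 3.15140255e+01  9.60792281e+00 -1.42879709e+01 -7.36792004e-03
 -6.61655329e+01 -3.86441139e+01] [-0.67466459 -1.1550776   0.23643614]
```

View pics/w1.png

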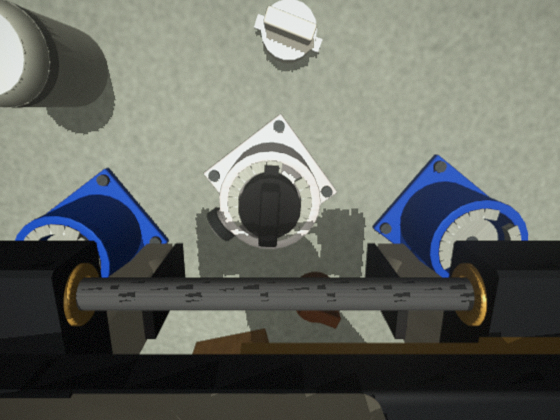

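```bash
python3 - <<'E'
from h import *
i=cv2.imread("pics/w1.png")[140:260,200:350]
cv2.imwrite("pics/w1c.png",cv2.resize(i,(750,600),interpolation=cv2.INTER_CUBIC))
E
```

```text
(no output)
```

View pics/w1c.png

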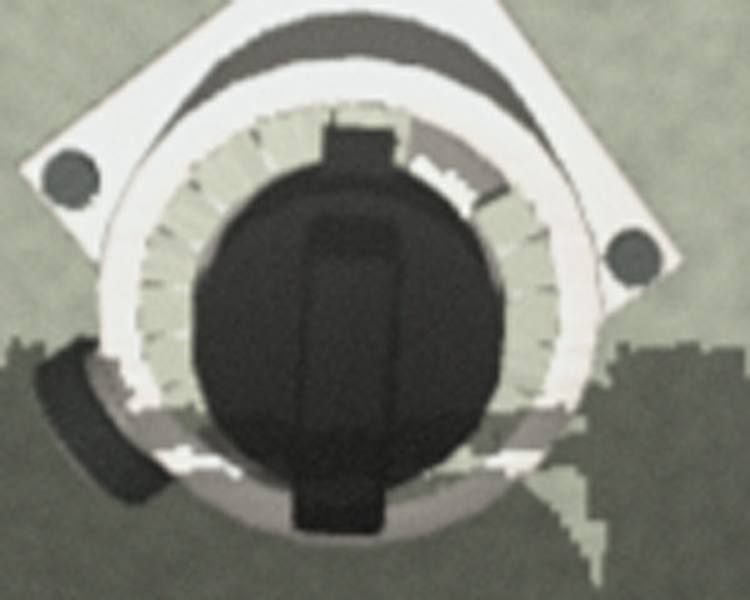

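Crop of the wrist view: the wing runs vertically, with a lug at (360,145). The notch lies clockwise of it at about (455,175), between edges (410,130) and (505,200).

```bash
python3 - <<'E'
from h import *
s,c=shot("wrist")
P=lambda u,v,z: onz(c,s,(200+u/5,140+v/5),z)[:2]
# rim outer circle, 5 points
pts=np.array([P(*p,.09) for p in ((98,290),(602,290),(350,57),(190,120),(510,118))])
A=np.c_[2*pts,np.ones(len(pts))];x=np.linalg.lstsq(A,(pts**2).sum(1),rcond=None)[0];C=x[:2];print("rim",C,np.sqrt(x[2]+C@C))
pts=np.array([P(*p,.09) for p in ((140,290),(557,290),(352,102))])
x=np.linalg.solve(np.c_[2*pts,np.ones(3)],(pts**2).sum(1));print("lip",x[:2],np.sqrt(x[2]+x[:2]@x[:2]))
a=lambda p:np.degrees(np.arctan2(*(p-C)[::-1]))
print("notch",[a(P(*p,.09)) for p in ((412,145),(505,195))],"lug",a(P(360,128,.095)))
m=lambda z,*q:np.mean([P(*p,z) for p in q],axis=0)
n,f=m(.138,(310,213),(400,213)),m(.138,(295,530),(385,530))
print("wing",(n+f)/2,np.linalg.norm(n-f),np.degrees(np.arctan2(*(n-f)[::-1])))
Rt=R.from_euler('xyz',s["eef_rot"],degrees=True).as_matrix()
print("delta tool",Rt.T@(np.r_[C,.131]-s["tcp_pos"]),s["tcp_pos"])
E
```

```text
rim [0.55241047 0.11684294] 0.04309494049294627
lip [0.55268857 0.11631763] 0.03576135416020628
notch [np.float64(-116.85415339485657), np.float64(-148.96436763087465)] lug -100.23661700486785
wing [0.55183663 0.11316504] 0.04804633402414656 -100.0597255603247
delta tool [-0.00764886 -0.00480999  0.11430094] [0.54676176 0.10988688 0.24530683]
```

>>> drive_tool --rows '[{"x":-0.006,"y":-0.005,"z":0.03,"spin":0.05,"fingers":1},{"x":-0.006,"y":-0.005,"z":0.06,"spin":0.05,"fingers":0.5},{"x":-0.006,"y":-0.005,"z":0.09,"spin":0.05,"fingers":0.3},{"x":-0.006,"y":-0.005,"z":0.105,"spin":0.05,"fingers":0.0},{"x":-0.006,"y":-0.005,"z":0.112,"spin":0.05,"fingers":-0.3},{"x":-0.006,"y":-0.005,"z":0.112,"spin":0.05,"fingers":-1},{"x":-0.006,"y":-0.005,"z":0.112,"spin":0.05,"fingers":-1},{"x":-0.006,"y":-0.005,"z":0.112,"spin":0.05,"fingers":-1},{"x":-0.006,"y":-0.005,"z":0.112,"spin":0.05,"fingers":-1},{"x":-0.006,"y":-0.005,"z":0.112,"spin":0.05,"fingers":-1}]' --newtons 40

```text
time_s: 3.5
tcp_pos: [0.5531, 0.1158, 0.134]
eef_rot: [-180.0, 0.0, -100.0]
contact_force: [-0.6, 1.0, 1.6]
gripper_width: 0.0138
gripper_force: 40.0
```

>>> drive_tool --rows '[{"x":0,"y":0,"z":0.001,"spin":0.1,"fingers":-1},{"x":0,"y":0,"z":0.002,"spin":0.2,"fingers":-1},{"x":0,"y":0,"z":0.002,"spin":0.3,"fingers":-1},{"x":0,"y":0,"z":0.002,"spin":0.4,"fingers":-1},{"x":0,"y":0,"z":0.002,"spin":0.5,"fingers":-1},{"x":0,"y":0,"z":0.002,"spin":0.54,"fingers":-1},{"x":0,"y":0,"z":0.002,"spin":0.54,"fingers":-1}]' --newtons 40

```text
time_s: 4.38
tcp_pos: [0.5526, 0.1158, 0.1314]
eef_rot: [180.0, -0.0, -130.9]
contact_force: [-0.3, -0.2, -1.1]
gripper_width: 0.0135
gripper_force: 40.0
```

```bash
python3 - <<'E'
from h import *
s=sensors.get_state();print(s["tcp_pos"],s["eef_rot"],s["contact_force"],s["moment"],s["gripper_width"],s["joints"][5])
E
```

```text
[0.55259236 0.1157702  0.13138061] [ 1.79976767e+02 -1.12980299e-02 -1.30949288e+02] [-0.3142348  -0.19777347 -1.1475022 ] [ 0.24731974  0.21185547 -0.01794073] 0.013470868980793768 -72.61393522040423
```

>>> drive_tool --rows '[{"x":0,"y":0,"z":0.001,"spin":0.03,"fingers":-1},{"x":0,"y":0,"z":0.002,"spin":0.05,"fingers":-1},{"x":0,"y":0,"z":0.003,"spin":0.05,"fingers":-1},{"x":0,"y":0,"z":0.003,"spin":0.05,"fingers":-1}]' --newtons 40

```text
time_s: 4.88
tcp_pos: [0.5529, 0.1159, 0.1291]
eef_rot: [-180.0, 0.0, -133.8]
contact_force: [-3.9, 2.1, 5.6]
gripper_width: 0.0139
gripper_force: 40.0
```

>>> drive_tool --rows '[{"x":0,"y":0,"z":0.002,"spin":0.0,"fingers":-1},{"x":0,"y":0,"z":0.004,"spin":0.0,"fingers":-1},{"x":0,"y":0,"z":0.004,"spin":0.0,"fingers":-1}]' --newtons 50

```text
time_s: 5.25
tcp_pos: [0.5529, 0.1159, 0.1253]
eef_rot: [-180.0, 0.0, -133.8]
contact_force: [-4.8, 1.7, 7.5]
gripper_width: 0.0138
gripper_force: 50.0
```

>>> drive_tool --rows '[{"x":0,"y":0,"z":0.003,"spin":0.0,"fingers":-1},{"x":0,"y":0,"z":0.006,"spin":0.0,"fingers":-1},{"x":0,"y":0,"z":0.008,"spin":0.0,"fingers":-1},{"x":0,"y":0,"z":0.008,"spin":0.0,"fingers":-1}]' --newtons 60

```text
time_s: 5.75
tcp_pos: [0.553, 0.1159, 0.1179]
eef_rot: [-180.0, 0.0, -133.8]
contact_force: [-6.5, 1.6, 14.0]
gripper_width: 0.0136
gripper_force: 60.0
```

>>> drive_tool --rows '[{"x":0.0007,"y":0.0007,"z":0.0015,"spin":0.0,"fingers":-1},{"x":0.0007,"y":0.0007,"z":0.0025,"spin":0.0,"fingers":-1},{"x":0.0007,"y":0.0007,"z":0.0025,"spin":0.0,"fingers":-1}]' --newtons 60

```text
time_s: 6.12
tcp_pos: [0.5528, 0.1159, 0.1165]
eef_rot: [-179.9, 0.1, -133.8]
contact_force: [-4.7, 0.4, 18.4]
gripper_width: 0.0136
gripper_force: 60.0
```

>>> drive_tool --rows '[{"x":0,"y":0,"z":0,"spin":0.1,"fingers":-1},{"x":0,"y":0,"z":0,"spin":0.2,"fingers":-1},{"x":0,"y":0,"z":0,"spin":0.32,"fingers":-1},{"x":0,"y":0,"z":0,"spin":0.45,"fingers":-1},{"x":0,"y":0,"z":0,"spin":0.58,"fingers":-1},{"x":0,"y":0,"z":0,"spin":0.71,"fingers":-1},{"x":0,"y":0,"z":0,"spin":0.84,"fingers":-1},{"x":0,"y":0,"z":0,"spin":0.97,"fingers":-1},{"x":0,"y":0,"z":0,"spin":1.1,"fingers":-1},{"x":0,"y":0,"z":0,"spin":1.2,"fingers":-1}]' --newtons 60

```text
time_s: 7.38
tcp_pos: [0.553, 0.1172, 0.1165]
eef_rot: [179.8, 0.1, 157.3]
contact_force: [-8.3, 6.6, 17.8]
gripper_width: 0.0137
gripper_force: 60.1
```

```bash
python3 - <<'E'
from h import *
s=sensors.get_state();print(s["tcp_pos"],s["eef_rot"],s["contact_force"],s["moment"],s["gripper_width"],s["joints"][5])
E
```

```text
[0.55296447 0.11722522 0.11648862] [1.79817320e+02 1.29209670e-01 1.57277921e+02] [-8.29039791  6.61466499 17.83156253] [2.37237491 3.05766542 0.33608543] 0.013682374245107124 -144.525090639403
```

>>> drive_tool --rows '[{"x":0,"y":0,"z":0,"spin":0.06,"fingers":-1},{"x":0,"y":0,"z":0,"spin":0.12,"fingers":-1},{"x":0,"y":0,"z":0,"spin":0.17,"fingers":-1},{"x":0,"y":0,"z":0,"spin":0.2,"fingers":-1},{"x":0,"y":0,"z":0,"spin":0.2,"fingers":-1}]' --newtons 60

```text
time_s: 8.0
tcp_pos: [0.553, 0.1172, 0.1165]
eef_rot: [179.8, 0.1, 146.0]
contact_force: [-7.8, 5.8, 17.9]
gripper_width: 0.0136
gripper_force: 60.0
```

```bash
python3 - <<'E'
from h import *
s=sensors.get_state();print(s["tcp_pos"],s["eef_rot"],s["contact_force"],s["moment"],s["gripper_width"],s["joints"][5])
E
```

```text
[0.55296651 0.1171579  0.11648217] [1.79799714e+02 9.22067563e-02 1.46006854e+02] [-7.76743051  5.77913769 17.9229115 ] [2.10797773 2.92486234 0.27677765] 0.013629888096591901 -155.79412710098543
```

>>> drive_tool --rows '[{"x":0,"y":0,"z":0,"spin":0.03,"fingers":-1},{"x":0,"y":0,"z":0,"spin":0.06,"fingers":-1},{"x":0,"y":0,"z":0,"spin":0.06,"fingers":-1}]' --newtons 60

```text
time_s: 8.38
tcp_pos: [0.5528, 0.1169, 0.1165]
eef_rot: [179.8, 0.1, 142.6]
contact_force: [-7.1, 4.9, 18.9]
gripper_width: 0.0133
gripper_force: 60.6
```

```bash
python3 - <<'E'
from h import *
s=sensors.get_state();print(s["tcp_pos"],s["eef_rot"],s["contact_force"],s["moment"],s["gripper_width"],s["joints"][5])
E
```

```text
[0.55278974 0.11685309 0.11648301] [1.79845521e+02 8.87985236e-02 1.42637583e+02] [-7.13305706  4.88683797 18.88868422] [1.72532396 3.12887998 0.96765225] 0.01331598128651317 -159.1852173313754
```

>>> drive_tool --rows '[{"x":0,"y":0,"z":0,"spin":-0.03,"fingers":-1},{"x":0,"y":0,"z":0,"spin":-0.06,"fingers":-1},{"x":0,"y":0,"z":-0.002,"spin":-0.06,"fingers":-1},{"x":0,"y":0,"z":-0.004,"spin":-0.06,"fingers":-1},{"x":0,"y":0,"z":-0.006,"spin":-0.06,"fingers":-1},{"x":0,"y":0,"z":-0.008,"spin":-0.06,"fingers":-1},{"x":0,"y":0,"z":-0.008,"spin":-0.06,"fingers":-1}]' --newtons 60

```text
time_s: 9.25
tcp_pos: [0.5526, 0.1167, 0.123]
eef_rot: [179.9, 0.0, 146.0]
contact_force: [-4.3, 4.8, 7.9]
gripper_width: 0.0136
gripper_force: 60.0
```

It rose 6.5 mm, so the lugs are in the pockets. Now I'll open the fingers and lift.

>>> drive_tool --rows '[{"x":0,"y":0,"z":-0.001,"spin":0,"fingers":-1},{"x":0,"y":0,"z":-0.001,"spin":0,"fingers":0},{"x":0,"y":0,"z":-0.001,"spin":0,"fingers":0},{"x":0,"y":0,"z":-0.001,"spin":0,"fingers":0},{"x":0,"y":0,"z":-0.03,"spin":0,"fingers":0},{"x":0,"y":0,"z":-0.07,"spin":0,"fingers":0.5},{"x":0,"y":0,"z":-0.11,"spin":0,"fingers":1},{"x":0,"y":0,"z":-0.12,"spin":0,"fingers":1},{"x":0,"y":0,"z":-0.12,"spin":0,"fingers":1}]' --newtons 40

```text
time_s: 10.38
tcp_pos: [0.5519, 0.1156, 0.2424]
eef_rot: [179.9, 0.0, 145.9]
contact_force: [0.4, -0.5, -0.6]
gripper_width: 0.0783
gripper_force: 0.0
```

```bash
python3 - <<'E'
from h import *
s,c=shot("wrist");w=c["pixels"][120:270,170:370,::-1]
s2,d=shot("side");q=d["pixels"][190:300,190:380,::-1]
f=lambda i:cv2.resize(i,(390,290),interpolation=cv2.INTER_CUBIC)
cv2.imwrite("pics/end.png",np.hstack([f(w),f(q)]));print(s["tcp_pos"],s["contact_force"],s["gripper_width"])
E
```

```text
[0.55189384 0.11562682 0.24235628] [ 0.35961438 -0.48897532 -0.58077421] 0.07828162612108994
```

View pics/end.png

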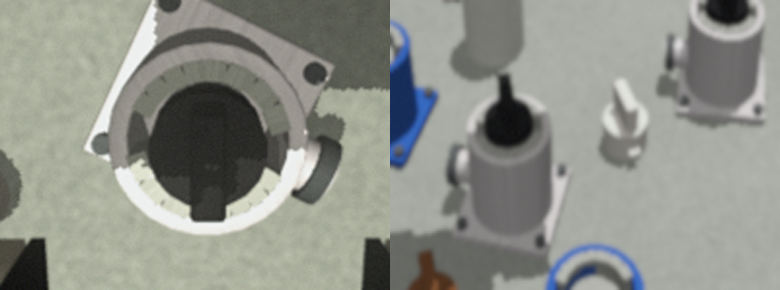

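The picture shows the cap sunk in like the twin's. No lugs are on the lip, the wing (207,160) lies across the notches (140,130) and (275,150), and the gripper is clear.

```bash
python3 -c "
from plant import r
print(r.close_job())"
```

```text
the job is handed in; nothing more can be done
None
```

The loose black cap is pushed in, turned about 80° clockwise to the locked place and let go. It looks seated like the twin's in the last picture, no bystander was touched, and I handed the job in at about 10.5 s; no verdict came back.

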